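# Refit the voltage knob on the anodising supply

## Robot

A 7-joint arm with a two-finger parallel gripper is mounted at the origin on the work surface. World frame = base frame: x ahead of the robot, y to its left, z up, the work surface at z = 0. Lengths are in m, angles in rad, forces in N, time in s.
With the tool pointing down it reaches from about 0.35 to 0.9 m from the base axis. Payload 19.9 kg.
Tool frame: the origin (TCP) lies at the very end of the fingers, on their centre line; the grasp point (between the pads) lies ctrl.grasp_offset behind it (ctrl.grasp_offset is the distance from the TCP to the grasp point, in m); z points along the fingers, y is the line along which they close (so a half turn about z gives the same grasp; the last joint's range is limited). The gripper opens to 94 mm and grips with 3 to 60 N. Pads are 16 mm wide; open, the fingers measure 119 mm over their backs; the gripper's body (75 mm by 177 mm) begins 78 mm behind the grasp point.
Start: joints at [-1.264, 0.417, -0.01, 1.614, 0.005, 1.111, -0.053], TCP at [0.214, 0.587, 0.205] pointing down, gripper open.
Joint ranges: [-2.81, 2.81], [-0.39, 2.02], [-1.27, 1.25], [0.06, 2.57], [-1.19, 4.33], [0.19, 2], [-2.82, 2.82]. Speed limits (rad/s): [1.89, 1.89, 2.39, 2.39, 3.01, 3.01, 3.01].

## Interface

Orientations are given as [roll, pitch, yaw] about the fixed x, y, z axes, in that order (R = Rz(yaw) Ry(pitch) Rx(roll)).
In Python, from bench import sense, read_camera, ctrl gives the robot as it stands.
- The arm moves only by the tool move_arm, never from a script. Its arguments are lists of equal length, an entry for each row: "dp": the shift along the tool's x, y, z in cm, a list of three; "dr": the turn, a rotation vector about the tool's x, y, z in rad, a list of three; "jaw": the gripper's target within -1 to 1 (shut at 1, half-way at 0, fully open at -1). In form: {"dp": [[dx, dy, dz], ...], "dr": [[ax, ay, az], ...], "jaw": [jaw, ...]}. A call has 1 to 8 rows; each row shifts and turns the commanded pose from where the row before left it, along the tool's axes as they then stand; what a row does not reach is not made up. A row lasts 1/10 s, in which the tool goes at most 50 mm and 8.59 degrees, less where a joint would pass 70% of its speed; a pose out of reach is approached as far as the arm can. A call with a gripper value outside its range is refused whole. The fingers move at their own pace and stop on an object; "grip_force" is the grip in N (left out, the last holds). Time passes only in rows, so rows that do not move let the fingers close. It gives the time, the measured TCP pose, the force, the opening and the grip force at its end, in the units of the state.
- sense(): the state, without advancing time (a new reading comes with each control period).
- read_camera(name): name is "side" or "top" or "wrist"; returns a dict with "pixels" (480x640x3 uint8, blue, green, red), "intrinsics" (3x3 intrinsics, pixels), "R" (3x3) and "t" (3): a world point X has camera coordinates R X + t; the wrist camera has in their place "tool_from_camera" (4x4, takes a point from camera to tool coordinates, whose origin is the TCP and whose axes are the flange's). Camera axes: x right, y down, z forward; pixel columns grow to the right and rows downward; lengths in m; the calibration is good to about 2 mm. A picture is of the moment at which its call begins: read the wrist's pose just before it. There is no depth.
- ctrl.finish_job(): hands the job in; it is judged then, once.
The state is a dict: "clock": time; "joint_positions": joint angles; "joint_vel": joint speeds; "joint_torque": joint torques, N m; "ee_pos": TCP position; "orientation": TCP orientation; "wrist_force": force on the tool from outside, world axes, zero at the start; "wrist_torque": the same for the moment, N m; "finger_gap": finger opening in m; "grasp_force": force on a finger pad.
Only numpy, scipy, OpenCV 4.12 (cv2) and the standard library are available. Lean on these libraries where they do the work, as an engineer would, in place of code of your own. Each camera call takes 0.05 s, during which the arm holds its last target. There are 200 camera calls.

## Task

The voltage knob has come off the sloping front of the anodising supply and lies in the pink tray. Put it back on its flat-sided shaft, fully home against the dial, turn it down so that its white pointer line stands at the red zero mark, and let go. Leave the jar, the screwdriver and the cup alone.

Things in the scene. Friction and masses are not known exactly. Their poses are not given: they have to be found in the camera images.
- knob_mid (a point): Loose black knob, standing on its underside in the tray; the point is on its axis, 22 mm above the underside. Round skirt 48 mm across, 20 mm high; on it an upright grip bar 46 mm long (x), 15 mm thick (y), from 20 to 44 mm above the underside. z points out of the top; x along the bar to the pointer end, which has a white line on top and down the side.
- knob: The same knob, at the centre of its underside, same axes. In the underside is a D-shaped bore, 17 mm deep and 17.7 mm across, its flat on the pointer (+x) side, 2.35 mm from the axis. Mass 55 to 100 g.
- dial_face (a point): Centre of the dark grey dial plate (88 mm across) on the supply's white panel, which slopes 30 degrees up away from its front. On the plate's surface and the shaft's axis; z points out of the panel along the shaft, x to the red zero mark. With the knob fully home its underside lies on this surface; at zero the knob's x axis lies along this x axis.
- shaft_end (a point): Centre of the steel shaft's free end, 15 mm out from the plate (axes as dial_face). Shaft 16 mm thick, with one flat along it 1.5 mm from its axis and a 2 mm bevel at the end. The fit has 0.85 mm of play all round, about 0.1 rad in turning. The knob goes down only with its pointer side over the flat; otherwise it rests on the end, 15 mm too high. Light pressure does not turn the shaft.
- zero_mark (a point): Red zero mark at the dial's lower left, 34 mm from its centre (axes as dial_face). The shaft turns stiffly (0.2 N m), stays where left, and has a hard stop where its flat faces this mark; volts rise clockwise from there. At the start the flat faces 0.5 to 2.4 rad clockwise of the mark (seen from outside); how far is not reported and must be felt or seen.
- console: The white supply case, fixed: 240 mm wide (y), 200 mm deep (x), 50 mm high at its front (-x) and 165 mm at its back. Origin at the centre of its underside. Two low binding posts and two small switches stand up to 16 mm from the panel, on the right of the dial, over 80 mm from the shaft.
- tray: Pink tray, fixed, 240 by 300 mm, floor 4 mm thick, rim 12 mm high. Origin at the centre of its underside.
- jar_mid (a point): Bystander: small white lidded jar, 44 mm across, 60 mm high, in the tray. The point is its centre.
- driver_grip (a point): Bystander: screwdriver with a yellow handle, 160 mm long, lying in the tray. The point is on its handle.
- cup_mid (a point): Bystander: white plastic cup, 60 mm across, 60 mm high, standing on the table in front of the supply. The point is its centre.
Things that resemble listed ones, but are neither listed nor needed, are in the scene too. Leave any blue, orange or purple look-alike of the knob alone.

How it is judged:
By the outcome, as a careful person would: the job done as asked, in the order asked, and still so for the second after the job is handed in, with the robot touching nothing.
It also fails if it takes over 64 s, if anything falls off the work surface, if the arm or the gripper's body presses on something with over 40 N, if the wrist force passes 120 N, or if a joint passes its speed limit or range.

## Working session

There is one attempt and no reset: what is moved stays moved. The work goes in short steps, Python scripts to look and compute and a tool call to move; the robot and the scene stay as the last step left them, time stands still between calls to the robot, and variables do not carry over. Pictures are saved under pics/ and viewed, at most 10 in all, crops included, and the job is handed in when it is done.

Besides the shell and the picture viewer there is one more tool, called after ">>>" as a command line: name --argument value ..., lists and objects as JSON in quotes. move_arm: Moves the arm, as the interface text tells. Its arguments: {"type":"object","properties":{"dp":{"type":"array"},"dr":{"type":"array"},"jaw":{"type":"array"},"grip_force":{"type":"number"}},"required":["dp","dr","jaw"]}

```bash
ls; mkdir -p pics; python3 - <<'E'
from bench import sense, read_camera, ctrl
import cv2, numpy as np, pickle
print(ctrl.grasp_offset); s=sense(); print(s)
for n in ("side","top","wrist"):
    c=read_camera(n); pickle.dump(c,open(f"pics/{n}0.pkl","wb")); cv2.imwrite(f"pics/{n}0.png",c["pixels"])
    print(n,c["intrinsics"].tolist() if hasattr(c["intrinsics"],'tolist') else c["intrinsics"], c.get("R"),c.get("t"),c.get("tool_from_camera"))
E
```

```text
pics
0.0188
{'clock': 0.0, 'joint_positions': array([-1.26351612,  0.4179396 , -0.01027762,  1.61416958,  0.00470193,
        1.11068952, -0.05301772]), 'joint_vel': array([ 0.00142359, -0.00071717,  0.00064275, -0.00029265, -0.00010097,
        0.00146687, -0.00155784]), 'joint_torque': array([ 8.54193804e-04, -8.51268697e+01,  6.39308151e-01, -4.26001990e+01,
       -4.87961888e-02,  1.86540722e-02,  5.91600701e-05]), 'ee_pos': array([0.21349487, 0.58701034, 0.20484879]), 'orientation': array([-3.14041426e+00,  1.01665921e-04,  2.79278067e+00]), 'wrist_force': array([-0.18020822, -0.13101231,  0.47803205]), 'wrist_torque': array([ 0.01994033,  0.00580553, -0.04415177]), 'grasp_force': 0.0, 'finger_gap': 0.09417820737207884}
side [[446.0766431472862, 0.0, 322.15872412055535], [0.0, 446.0766431472862, 229.61160890206244], [0.0, 0.0, 1.0]] [[ 0.90334687 -0.42890275 -0.00261823]
 [-0.27871316 -0.58235864 -0.76366052]
 [ 0.32601135  0.69058008 -0.64561269]] [-0.45347586  0.23409009  0.83180077] None
top [[434.0182492226115, 0.0, 325.69236536429315], [0.0, 434.0182492226115, 240.70834416483765], [0.0, 0.0, 1.0]] [[-0.00837988 -0.99995411  0.00464233]
 [-0.99823973  0.00809275 -0.05875335]
 [ 0.05871309 -0.0051265  -0.99826174]] [0.03014697 0.51918475 0.94273673] None
wrist [[384.6324333632089, 0.0, 319.82889097294895], [0.0, 384.6324333632089, 237.22708282063093], [0.0, 0.0, 1.0]] None None [[-1.61363275e-04 -9.63671577e-01 -2.67089995e-01  7.71940508e-02]
 [ 9.99999047e-01  2.10681054e-04 -1.36429845e-03 -1.49391913e-03]
 [ 1.37100644e-03 -2.67089960e-01  9.63670625e-01 -1.80315538e-01]
 [ 0.00000000e+00  0.00000000e+00  0.00000000e+00  1.00000000e+00]]
```

View pics/top0.png

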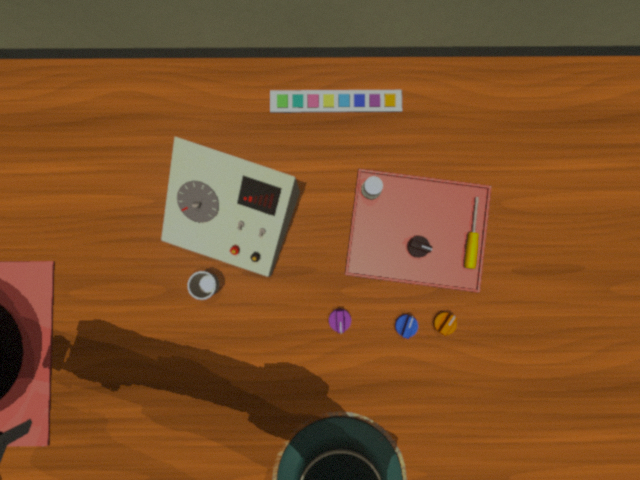

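View pics/side0.png

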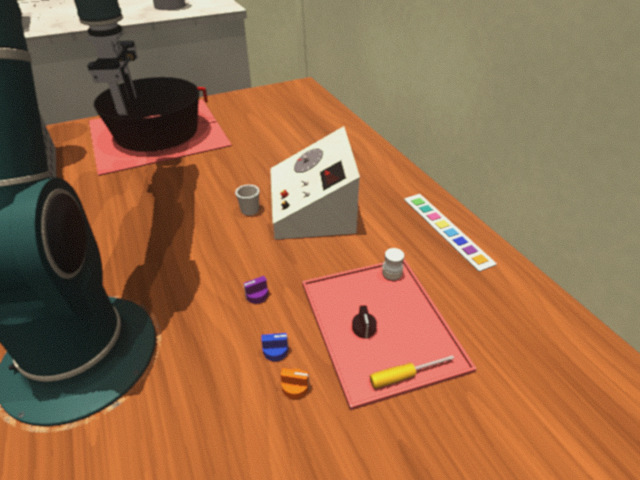

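Top view: black knob in the tray at (419,246), dial about (197,201), cup (202,285), jar (372,187), driver (472,240). The look-alikes are purple (340,321), blue (406,326) and orange (445,323), all outside the tray. The black one in the pink tray fits the description, so I'll confirm it with a crop.

```bash
cat > h.py <<'E'
import numpy as np, cv2, pickle
from scipy.spatial.transform import Rotation as Ro
def cam(n,k=0): return pickle.load(open(f"pics/{n}{k}.pkl","rb"))
def ray(c,uv,T=None):
    d=np.linalg.solve(np.array(c["intrinsics"]),[*uv,1.])
    if "R" in c and c["R"] is not None: R=np.array(c["R"]);t=np.array(c["t"]); return -R.T@t, R.T@d
    M=T@np.array(c["tool_from_camera"]); return M[:3,3], M[:3,:3]@d
def plane(c,uv,z,T=None):
    o,d=ray(c,uv,T); return o+d*(z-o[2])/d[2]
def tri(rays):
    A=0;b=0
    for o,d in rays:
        d=d/np.linalg.norm(d);P=np.eye(3)-np.outer(d,d);A=A+P;b=b+P@o
    return np.linalg.solve(A,b)
def toolT(s):
    T=np.eye(4);T[:3,:3]=Ro.from_euler("xyz",s["orientation"]).as_matrix();T[:3,3]=s["ee_pos"];return T
def proj(c,X,T=None):
    if c.get("R") is not None: p=np.array(c["R"])@X+np.array(c["t"])
    else:
        M=np.linalg.inv(T@np.array(c["tool_from_camera"])); p=M[:3,:3]@X+M[:3,3]
    q=np.array(c["intrinsics"])@p; return q[:2]/q[2]
E
python3 - <<'E'
from h import *
t=cam("top")["pixels"];s=cam("side")["pixels"]
f=lambda im,x,y,w,h:cv2.resize(im[y:y+h,x:x+w],(400,300),interpolation=cv2.INTER_CUBIC)
o=np.vstack([np.hstack([f(t,395,225,56,42),f(t,163,173,64,48)]),np.hstack([f(s,336,297,56,42),f(s,276,138,64,48)])])
cv2.imwrite("pics/crop1.png",o)
c=cam("top")
print("knob",plane(c,(419,246),.03)); print("panel corners front z=.05",plane(c,(162,240),.05),plane(c,(270,276),.05),"back",plane(c,(176,137),.165),plane(c,(297,178),.165))
E
```

```text
knob [ 0.50537945 -0.17676723  0.03      ]
panel corners front z=.05 [0.52169276 0.37358786 0.05      ] [0.44354091 0.14448084 0.05      ] back [0.70869809 0.30713575 0.165     ] [0.62892854 0.07949456 0.165     ]
```

View pics/crop1.png

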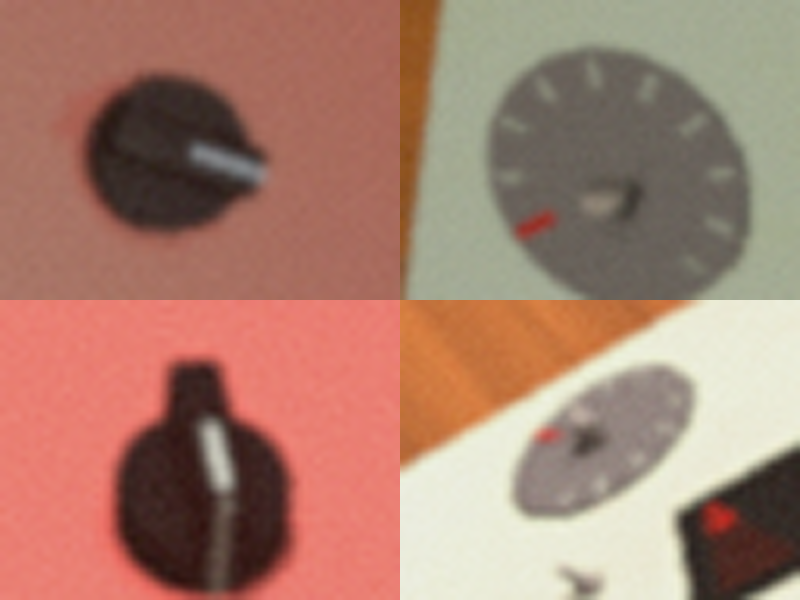

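The crop confirms the black knob in the tray, with its white pointer toward image right and slightly down. It also shows the dial, with the red mark at about (184,209) and the shaft end at about (194,205). Next I measure the dial and work out the first move.

```bash
cat >> h.py <<'E'
def frame(z,xhint,p):
    z=z/np.linalg.norm(z);x=xhint-z*(xhint@z);x/=np.linalg.norm(x)
    T=np.eye(4);T[:3,:3]=np.c_[x,np.cross(z,x),z];T[:3,3]=p;return T
def go(T,s=None):
    "remaining motion from the present tool pose to T: cm / rad"
    from bench import sense
    s=s or sense();A=toolT(s);r=Ro.from_matrix(A[:3,:3].T@T[:3,:3]).as_rotvec();d=T[:3,3]-A[:3,3]
    np.set_printoptions(precision=3,suppress=True)
    print("dr(tool)",r,"|",np.linalg.norm(r),"\n dp if shift first",100*A[:3,:3].T@d,"\n dp if turn first",100*T[:3,:3].T@d,"\n clock",s["clock"],"q",s["joint_positions"])
E
python3 - <<'E'
from h import *
def seg(c,box,plot=None):
    x,y,w,h=box;im=c["pixels"][y:y+h,x:x+w].astype(int)
    return im
res=[]
for n,box in (("top",(170,172,54,60)),("side",(285,140,45,40))):
    c=cam(n);x,y,w,h=box;g=cv2.cvtColor(c["pixels"][y:y+h,x:x+w],cv2.COLOR_BGR2GRAY)
    t,m=cv2.threshold(cv2.GaussianBlur(g,(3,3),0),0,255,cv2.THRESH_BINARY_INV|cv2.THRESH_OTSU)
    cs,_=cv2.findContours(m,cv2.RETR_EXTERNAL,cv2.CHAIN_APPROX_NONE);k=max(cs,key=cv2.contourArea)
    e=cv2.fitEllipse(cv2.convexHull(k)+np.array([x,y]));print(n,t,e);res.append((c,e[0]))
P=tri([ray(c,uv) for c,uv in res]);print("dial",P,[proj(c,P)-uv for c,uv in res])
yaw=-.335;n=np.array([-.5*np.cos(yaw),-.5*np.sin(yaw),3**.5/2]);xf=np.array([.4826,.259,.05]);print("height above panel plane",n@(P-xf))
# zero mark
Z=[]
for n2,uv in (("top",(163+(535-400)*.16,173+225*.16)),("side",(276+(547-400)*.16,138+(435-300)*.16))): Z.append(ray(cam(n2),uv))
Zp=tri(Z);print("zero",Zp,np.linalg.norm(Zp-P),n@(Zp-P))
F=frame(n,Zp-P,P);np.save("dial.npy",F)
T=frame(-n,F[:3,0],P+.13*n);go(T)
# knob in tray
K=tri([ray(cam("top"),(419,246)),ray(cam("side"),(364,322))]);print("knob rough",K)
E
```

```text
top 133.0 ((197.72198486328125, 201.1818389892578), (38.23120880126953, 45.492435455322266), 133.18914794921875)
side 179.0 ((307.9503173828125, 160.50848388671875), (16.142942428588867, 33.77876281738281), 53.074886322021484)
dial [0.59537942 0.28173811 0.10783784] [array([ 0.01982874, -0.04909094]), array([-0.04099032,  0.00251243])]
height above panel plane 0.0005718116855025696
zero [0.58229446 0.31041963 0.09821587] 0.03296101035558587 0.0025607096258175176
dr(tool) [-0.205 -0.495  0.735] | 0.9096122590435706 
 dp if shift first [-39.824 -15.736  -1.528] 
 dp if turn first [-36.561  12.583  18.463] 
 clock 0.15 q [-1.263  0.418 -0.01   1.614  0.005  1.111 -0.053]
knob rough [ 0.506 -0.178  0.025]
```

>>> move_arm --dp '[[-4, -1.6, -0.5], [-4, -1.6, -0.5], [-4, -1.6, -0.5], [-4, -1.6, -0.5], [-4, -1.6, -0.5], [-4, -1.6, 0], [-4, -1.6, 0], [-4, -1.6, 0]]' --dr '[[0, 0, 0], [0, 0, 0], [0, 0, 0], [0, 0, 0], [0, 0, 0], [0, 0, 0], [0, 0, 0], [0, 0, 0]]' --jaw '[-1, -1, -1, -1, -1, -1, -1, -1]'

```text
clock: 0.95
ee_pos: [0.4716, 0.3563, 0.2304]
orientation: [-3.141, -0.0, 2.793]
wrist_force: [0.2, 0.3, 0.1]
finger_gap: 0.0937
grasp_force: 0.0
```

>>> move_arm --dp '[[-4, -1.5, 0], [-3.8, -1.4, 0], [0, 0, 0], [0, 0, 0], [0, 0, 0], [0, 0, 0], [0, 0, 0], [0, 0, 0]]' --dr '[[0, 0, 0], [0, 0, 0], [-0.034, -0.082, 0.122], [-0.034, -0.082, 0.122], [-0.034, -0.082, 0.122], [-0.034, -0.082, 0.122], [-0.034, -0.082, 0.122], [-0.034, -0.082, 0.122]]' --jaw '[-1, -1, -1, -1, -1, -1, -1, -1]'

```text
clock: 1.75
ee_pos: [0.5337, 0.303, 0.2301]
orientation: [2.81, 0.351, 2.047]
wrist_force: [-0.0, -0.7, 0.0]
finger_gap: 0.0941
grasp_force: 0.0
```

```bash
python3 - <<'E'
from h import *
from bench import *
F=np.load("dial.npy");go(frame(-F[:3,2],F[:3,0],F[:3,3]+.13*F[:3,2]))
s=sense();c=read_camera("wrist");pickle.dump((s,c),open("pics/w1.pkl","wb"));cv2.imwrite("pics/w1.png",c["pixels"])
print(proj(c,F[:3,3],toolT(s)),s["wrist_force"])
E
```

```text
dr(tool) [-0.021 -0.042  0.063] | 0.07834449282834244 
 dp if shift first [ 0.329 -0.267  0.868] 
 dp if turn first [ 0.346 -0.307  0.848] 
 clock 1.75 q [-1.121  0.258  0.385  1.895  0.445  0.817 -0.5  ]
[320.634 225.582] [-0.036 -0.675  0.011]
```

View pics/w1.png

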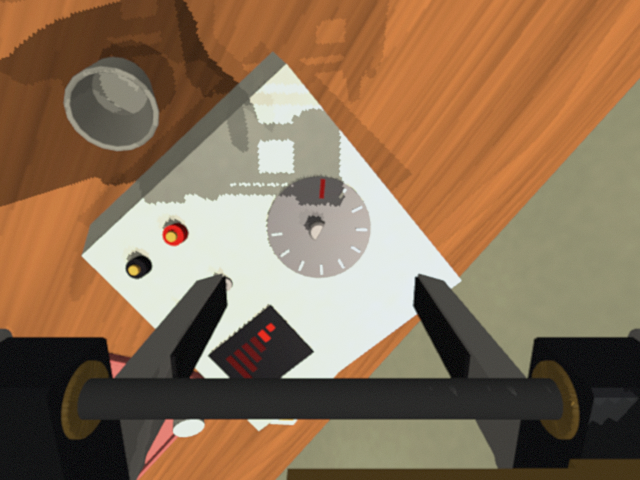

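The wrist view shows the dial centre near (318,227), the red mark at (323,187) and the shaft end at about (316,228). I'll enlarge the shaft to read its flat.

```bash
python3 - <<'E'
from h import *
s,c=pickle.load(open("pics/w1.pkl","rb"));im=c["pixels"]
cv2.imwrite("pics/crop2.png",cv2.resize(im[170:285,262:375],(790,590) if 0 else (580,590),interpolation=cv2.INTER_CUBIC))
g=im[170:285,255:380].astype(int);sat=g.max(2)-g.min(2)
hsv=cv2.cvtColor(im,cv2.COLOR_BGR2HSV);m=((hsv[...,0]<8)|(hsv[...,0]>172))&(hsv[...,1]>120);ys,xs=np.nonzero(m[170:205,300:350]);print("red",xs.mean()+300,ys.mean()+170)
F=np.load("dial.npy");T=toolT(s);print("pred shaft end",proj(c,F[:3,3]+.015*F[:3,2],T),"pred mark",proj(c,F[:3,3]+.034*F[:3,0],T))
E
```

```text
red 321.680412371134 188.39175257731958
pred shaft end [320.29137191 229.21516663] pred mark [323.25860222 185.60436886]
```

View pics/crop2.png

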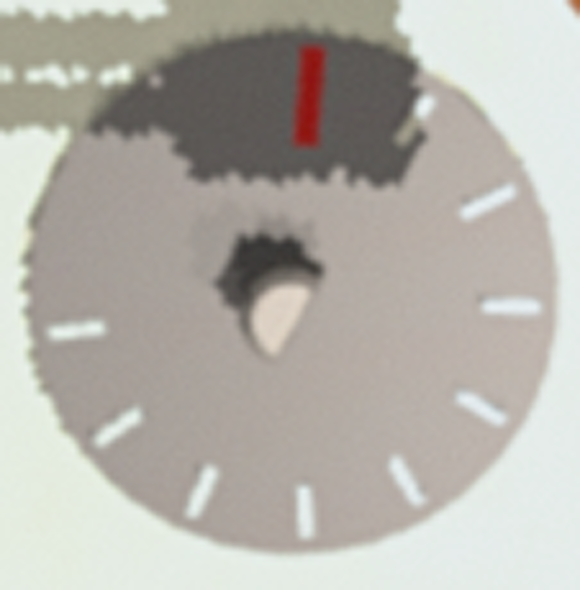

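The red mark is straight up from the dial centre and the flat faces lower right, about 2.0 rad clockwise of it. A quick fit will refine the angle and centre.

```bash
python3 - <<'E'
from h import *
from scipy.optimize import differential_evolution as DE
s,c=pickle.load(open("pics/w1.pkl","rb"));T=toolT(s);F=np.load("dial.npy");im=c["pixels"]
# refined dial centre (318.9,226.9) on the plate plane seen by the wrist
n=F[:3,2]
def onplane(uv,h):
    o,d=ray(c,uv,T);p0=F[:3,3]+h*n;return o+d*((p0-o)@n)/(d@n)
D2=onplane((318.9,226.9),0);M=onplane((321.7,188.4),0);print("dial by wrist",D2,(D2-F[:3,3])@F[:3,:3],"mark r",np.linalg.norm(M-D2),"mark ang in F",np.arctan2((M-D2)@F[:3,1],(M-D2)@F[:3,0]))
# D fit: sample 12 mm patch on plane h=15mm in F axes
N=61;g=np.linspace(-.012,.012,N);gx,gy=np.meshgrid(g,g)
uv=np.array([proj(c,D2+.015*n+F[:3,0]*a+F[:3,1]*b,T) for a,b in zip(gx.ravel(),gy.ravel())],np.float32)
I=cv2.remap(cv2.cvtColor(im,cv2.COLOR_BGR2GRAY),uv[:,0].reshape(N,N),uv[:,1].reshape(N,N),cv2.INTER_CUBIC).astype(float)
def model(p):
    a,cx,cy,r,f=p;x,y=gx-cx,gy-cy;u=x*np.cos(a)+y*np.sin(a)
    m=((np.hypot(x,y)<r)&(u<f)).astype(float);return cv2.GaussianBlur(m,(0,0),1.5)
def cost(p):
    m=model(p).ravel();w=(np.hypot(gx-p[1],gy-p[2])<.0095).ravel();return -np.corrcoef(m[w],I.ravel()[w])[0,1]
for sd in (1,2):
    r=DE(cost,[(-3,-.3),(-.003,.003),(-.003,.003),(.005,.0085),(.0012,.0018)],seed=sd,maxiter=60);print(r.x,r.fun)
E
```

```text
dial by wrist [0.59470156 0.27999031 0.10779999] [-1.24448347e-03  1.40249785e-03 -2.57783255e-17] mark r 0.03284462361682303 mark ang in F -0.007873088823015155
[-2.14480333e+00 -1.90271736e-03 -7.98791315e-05  6.08858581e-03
  1.20371053e-03] -0.6472352173497856
[-2.08068075e+00 -2.01568956e-03 -1.72118525e-04  6.19588484e-03
  1.23070335e-03] -0.6437084875352188
```

```bash
python3 - <<'E'
from h import *
a=np.radians(68);go(frame(np.array([0,0,-1.]),np.array([np.cos(a),np.sin(a),0]),np.array([.506,-.178,.145])))
E
```

```text
dr(tool) [0.463 0.186 0.891] | 1.0213449967518167 
 dp if shift first [-36.499 -30.023  13.121] 
 dp if turn first [-45.722  15.642   8.397] 
 clock 1.8 q [-1.126  0.259  0.384  1.897  0.451  0.817 -0.521]
```

>>> move_arm --dp '[[0, 0, -0.5], [0, 0, -0.5], [0, 0, -0.5], [0, 0, -0.5], [0, 0, 0], [0, 0, 0], [0, 0, 0], [0, 0, 0]]' --dr '[[0.058, 0.023, 0.111], [0.058, 0.023, 0.111], [0.058, 0.023, 0.111], [0.058, 0.023, 0.111], [0.058, 0.023, 0.111], [0.058, 0.023, 0.111], [0.058, 0.023, 0.111], [0.058, 0.023, 0.111]]' --jaw '[-1, -1, -1, -1, -1, -1, -1, -1]'

```text
clock: 2.6
ee_pos: [0.5272, 0.3063, 0.2485]
orientation: [-3.132, 0.006, 1.202]
wrist_force: [0.7, 0.5, 0.5]
finger_gap: 0.0941
grasp_force: 0.0
```

>>> move_arm --dp '[[-4, 1.4, 0], [-4, 1.4, 0], [-4, 1.4, 0], [-4, 1.4, 0], [-4, 1.4, 0], [-4, 1.4, 0], [-4, 1.4, 0.5], [-4, 1.4, 1]]' --dr '[[0, 0, 0], [0, 0, 0], [0, 0, 0], [0, 0, 0], [0, 0, 0], [0, 0, 0], [0, 0, 0], [0, 0, 0]]' --jaw '[-1, -1, -1, -1, -1, -1, -1, -1]'

```text
clock: 3.4
ee_pos: [0.5163, -0.0346, 0.2361]
orientation: [-3.136, 0.006, 1.206]
wrist_force: [1.1, 0.3, 0.0]
finger_gap: 0.094
grasp_force: 0.0
```

```bash
python3 - <<'E'
from h import *
a=np.radians(68);go(frame(np.array([0,0,-1.]),np.array([np.cos(a),np.sin(a),0]),np.array([.506,-.178,.145])))
E
```

```text
dr(tool) [-0.005  0.006  0.02 ] | 0.02106493815271995 
 dp if shift first [-13.713   4.193   9.169] 
 dp if turn first [-13.683   4.413   9.11 ] 
 clock 3.4 q [-0.52   0.225  0.611  1.854 -0.139  1.113 -0.222]
```

>>> move_arm --dp '[[-3.4, 1.1, 2], [-3.4, 1.1, 2], [-3.4, 1.1, 2.2], [-3.3, 1.1, 2.6], [0, 0, 0], [0, 0, 0]]' --dr '[[0, 0, 0.005], [0, 0, 0.005], [0, 0, 0.005], [0, 0, 0.005], [0, 0, 0], [0, 0, 0]]' --jaw '[-1, -1, -1, -1, -1, -1]'

```text
clock: 4.0
ee_pos: [0.5066, -0.176, 0.1481]
orientation: [-3.135, 0.008, 1.183]
wrist_force: [-0.3, 0.6, -0.3]
finger_gap: 0.0941
grasp_force: 0.0
```

```bash
python3 - <<'E'
from h import *
from bench import *
s=sense();c=read_camera("wrist");pickle.dump((s,c),open("pics/w2.pkl","wb"))
print(s["ee_pos"],s["orientation"],proj(c,np.array([.506,-.178,.048]),toolT(s)))
u,v=proj(c,np.array([.506,-.178,.026]),toolT(s)).astype(int);print(u,v)
cv2.imwrite("pics/w2.png",cv2.resize(c["pixels"][v-75:v+75,u-75:u+75],(600,600),interpolation=cv2.INTER_CUBIC))
E
```

```text
[ 0.50655155 -0.17596225  0.14814311] [-3.13498984  0.00817472  1.18324337] [320.27567346 236.43096872]
320 228
```

View pics/w2.png

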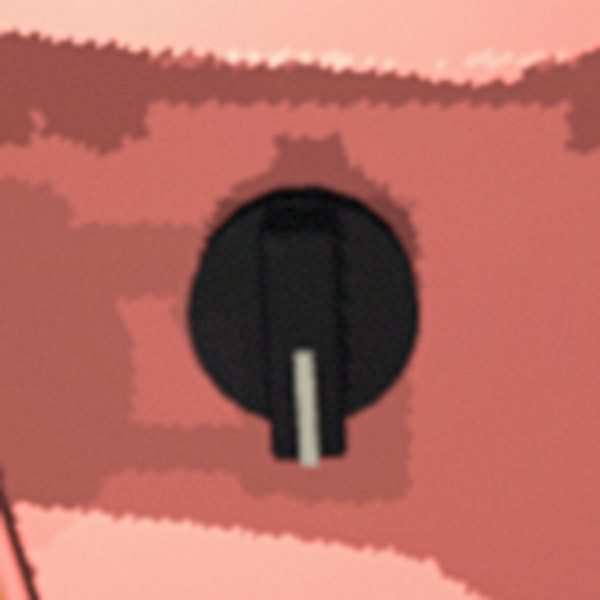

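The knob is centred at about (321,228) px, skirt top, within 1 mm of the prediction. Its pointer faces image down, tilted 0.05 rad.

```bash
python3 - <<'E'
from h import *
s,c=pickle.load(open("pics/w2.pkl","rb"));T=toolT(s)
k=plane(c,(320.75,228.4),.024,T);b=plane(c,(321,236.9),.048,T);print(k,b)
x=T[:3,0]-.05*T[:3,1];x[2]=0
k=(k+np.array([.506,-.178,.024]))/2;k[2]=.0255
G=frame(np.array([0,0,-1.]),x,k);np.save("grasp.npy",G);go(G)
E
```

```text
[ 0.5062286  -0.17812103  0.024     ] [ 0.50636838 -0.17854806  0.048     ]
dr(tool) [-0.006  0.008 -0.049] | 0.049734790710031056 
 dp if shift first [-0.221  0.096 12.317] 
 dp if turn first [-0.318  0.009 12.315] 
 clock 4.05 q [-0.246  0.384  0.639  1.903 -0.269  0.949  0.131]
```

>>> move_arm --dp '[[-0.3, 0, 2], [0, 0, 3], [0, 0, 3], [0, 0, 2.8], [0, 0, 1], [0, 0, 0.5], [0, 0, 0], [0, 0, 0]]' --dr '[[-0.006, 0.008, -0.049], [0, 0, 0], [0, 0, 0], [0, 0, 0], [0, 0, 0], [0, 0, 0], [0, 0, 0], [0, 0, 0]]' --jaw '[-1, -0.5, 0, 0, 0, 0, 0, 0]'

```text
clock: 4.85
ee_pos: [0.5062, -0.1783, 0.0267]
orientation: [3.14, 0.0, 1.232]
wrist_force: [-0.2, -0.9, -0.0]
finger_gap: 0.0471
grasp_force: 0.0
```

```bash
python3 - <<'E'
from h import *
from bench import *
go(np.load("grasp.npy"));print(sense()["wrist_force"])
E
```

```text
dr(tool) [ 0.002  0.    -0.001] | 0.0019631961029102493 
 dp if shift first [ 0.021 -0.015  0.116] 
 dp if turn first [ 0.021 -0.014  0.116] 
 clock 4.85 q [-0.131  0.563  0.52   1.979 -0.421  0.705  0.308]
[-0.197 -0.861 -0.008]
```

>>> move_arm --dp '[[0, 0, 0.1], [0, 0, 0], [0, 0, 0], [0, 0, 0], [0, 0, 0], [0, 0, 0]]' --dr '[[0, 0, 0], [0, 0, 0], [0, 0, 0], [0, 0, 0], [0, 0, 0], [0, 0, 0]]' --jaw '[1, 1, 1, 1, 1, 1]' --grip_force 40

```text
clock: 5.45
ee_pos: [0.5054, -0.1783, 0.0246]
orientation: [3.142, 0.001, 1.232]
wrist_force: [-0.5, 1.1, 3.7]
finger_gap: 0.0147
grasp_force: 40.0
```

>>> move_arm --dp '[[0, 0, 0], [0, 0, -1], [0, 0, -3], [0, 0, -4], [0, 0, -5], [0, 0, -5], [0, 0, -5], [0, 0, -3]]' --dr '[[0, 0, 0], [0, 0, 0], [0, 0, 0], [0, 0, 0], [0, 0, 0], [0, 0, 0], [0, 0, 0], [0, 0, 0]]' --jaw '[1, 1, 1, 1, 1, 1, 1, 1]'

```text
clock: 6.25
ee_pos: [0.5056, -0.1787, 0.2887]
orientation: [3.138, -0.0, 1.231]
wrist_force: [0.3, 0.7, -0.2]
finger_gap: 0.0147
grasp_force: 40.0
```

```bash
cat > tgt.py <<'E'
from h import *
F=np.load("dial.npy");n=F[:3,2]
C=F[:3,3]+F[:3,:3]@np.array([-.0006,.0007,0])   # mean of the fixed-camera and wrist estimates
def mount(theta,up,flip=True,off=(0,0)):
    "tool pose with the knob's underside `up` above the plate, pointer theta clockwise of the mark; TCP 21.5 mm above the underside"
    x=Ro.from_rotvec(-theta*n).apply(F[:3,0])
    return frame(-n,-x if flip else x,C+F[:3,0]*off[0]+F[:3,1]*off[1]+n*(up+.0215))
E
python3 - <<'E'
from tgt import *
go(mount(2.05,.08))
E
```

```text
dr(tool) [-0.355 -0.491 -1.852] | 1.9489401072362644 
 dp if shift first [ 46.288 -12.007   9.26 ] 
 dp if turn first [-0.779 48.653  2.185] 
 clock 6.25 q [-0.308  0.218  0.695  1.751 -0.148  1.222  0.085]
```

>>> move_arm --dp '[[3.9, -1, 0], [3.9, -1, 0], [3.9, -1, 0], [3.9, -1, 0], [3.9, -1, 0], [3.9, -1, 0], [3.9, -1, 0], [3.9, -1, 0]]' --dr '[[0, 0, 0], [0, 0, 0], [0, 0, 0], [0, 0, 0], [0, 0, 0], [0, 0, 0], [0, 0, 0], [0, 0, 0]]' --jaw '[1, 1, 1, 1, 1, 1, 1, 1]'

```text
clock: 7.05
ee_pos: [0.5335, 0.1441, 0.2849]
orientation: [3.141, 0.001, 1.231]
wrist_force: [0.8, -0.3, -0.9]
finger_gap: 0.0144
grasp_force: 40.0
```

>>> move_arm --dp '[[3.9, -1, 0], [3.9, -1, 0], [3.9, -1, 0], [3.3, -1, 0], [0, 0, 0], [0, 0, 0], [0, 0, 0], [0, 0, 0]]' --dr '[[0, 0, 0], [0, 0, 0], [0, 0, 0], [0, 0, 0], [-0.022, -0.031, -0.116], [-0.022, -0.031, -0.116], [-0.022, -0.031, -0.116], [-0.022, -0.031, -0.116]]' --jaw '[1, 1, 1, 1, 1, 1, 1, 1]'

```text
clock: 7.85
ee_pos: [0.546, 0.2972, 0.2846]
orientation: [3.085, 0.143, 1.697]
wrist_force: [0.2, -1.1, -0.4]
finger_gap: 0.0147
grasp_force: 40.0
```

>>> move_arm --dp '[[0, 0, 0], [0, 0, 0], [0, 0, 0], [0, 0, 0], [0, 0, 0], [0, 0, 0], [0, 0, 0], [0, 0, 0]]' --dr '[[-0.022, -0.031, -0.116], [-0.022, -0.031, -0.116], [-0.022, -0.031, -0.116], [-0.022, -0.031, -0.116], [-0.022, -0.031, -0.116], [-0.022, -0.031, -0.116], [-0.022, -0.031, -0.116], [-0.022, -0.031, -0.116]]' --jaw '[1, 1, 1, 1, 1, 1, 1, 1]'

```text
clock: 8.65
ee_pos: [0.546, 0.2973, 0.2846]
orientation: [-3.099, 0.42, 2.66]
wrist_force: [0.2, -0.7, -1.4]
finger_gap: 0.0143
grasp_force: 40.0
```

```bash
sed -i 's/\.0215)/.0206)/' tgt.py; python3 - <<'E'
from tgt import *
go(mount(2.05,.08))
E
```

```text
dr(tool) [-0.091 -0.124 -0.454] | 0.47905176566977237 
 dp if shift first [3.533 0.434 8.236] 
 dp if turn first [4.112 1.456 7.841] 
 clock 8.65 q [-0.971  0.28   0.251  1.701  0.384  1.09   0.182]
```

>>> move_arm --dp '[[0, 0, 0], [0, 0, 0], [0, 0, 0], [0, 0, 0], [1.4, 0.5, 2], [1.4, 0.5, 2], [1.3, 0.5, 2.6], [0, 0, 1.2]]' --dr '[[-0.023, -0.031, -0.114], [-0.023, -0.031, -0.114], [-0.023, -0.031, -0.113], [-0.022, -0.031, -0.113], [0, 0, 0], [0, 0, 0], [0, 0, 0], [0, 0, 0]]' --jaw '[1, 1, 1, 1, 1, 1, 1, 1]'

```text
clock: 9.45
ee_pos: [0.5465, 0.2977, 0.1928]
orientation: [-2.959, 0.491, -3.109]
wrist_force: [0.1, 1.0, 0.1]
finger_gap: 0.0146
grasp_force: 40.0
```

```bash
python3 - <<'E'
from tgt import *
from bench import *
go(mount(2.05,.02))
print(sense()["wrist_force"])
E
```

```text
dr(tool) [-0.002 -0.003 -0.003] | 0.004418853394290102 
 dp if shift first [-0.205 -0.043  5.867] 
 dp if turn first [-0.188 -0.056  5.868] 
 clock 9.45 q [-0.976  0.311  0.217  1.922  0.595  0.766  0.376]
[0.065 0.964 0.138]
```

>>> move_arm --dp '[[-0.2, -0.05, 1.5], [0, 0, 2], [0, 0, 1.5], [0, 0, 0.9], [0, 0, 0.3], [0, 0, 0.3], [0, 0, 0], [0, 0, 0]]' --dr '[[0, -0.003, -0.003], [0, 0, 0], [0, 0, 0], [0, 0, 0], [0, 0, 0], [0, 0, 0], [0, 0, 0], [0, 0, 0]]' --jaw '[1, 1, 1, 1, 1, 1, 1, 1]'

```text
clock: 10.25
ee_pos: [0.5797, 0.2874, 0.1397]
orientation: [-2.959, 0.495, -3.106]
wrist_force: [-3.3, 0.3, -0.2]
finger_gap: 0.0147
grasp_force: 40.0
```

```bash
python3 - <<'E'
from tgt import *
from bench import *
go(mount(2.05,.0))
s=sense();print(s["wrist_force"]@toolT(s)[:3,:3],s["wrist_torque"]@toolT(s)[:3,:3])
E
```

```text
dr(tool) [ 0.     0.001 -0.001] | 0.001736835747796675 
 dp if shift first [ 0.183 -0.056  1.536] 
 dp if turn first [ 0.18  -0.056  1.537] 
 clock 10.25 q [-0.934  0.417  0.241  1.922  0.624  0.639  0.36 ]
[ 3.012  0.135 -1.39 ] [-0.169  1.231  0.031]
```

>>> move_arm --dp '[[0.18, -0.05, 0], [0, 0, 0], [0, 0, 0.2], [0, 0, 0.2], [0, 0, 0]]' --dr '[[0, 0, 0], [0, 0, 0], [0, 0, 0], [0, 0, 0], [0, 0, 0]]' --jaw '[1, 1, 1, 1, 1]'

```text
clock: 10.75
ee_pos: [0.5803, 0.2857, 0.1349]
orientation: [-2.959, 0.495, -3.106]
wrist_force: [-1.0, -0.0, -0.8]
finger_gap: 0.0146
grasp_force: 40.0
```

```bash
cat > st.py <<'E'
from tgt import *
from bench import *
import sys
th=float(sys.argv[1]);fl=len(sys.argv)<3
go(mount(th,.0,fl));s=sense();R=toolT(s)[:3,:3];print("F tool",s["wrist_force"]@R,"M",s["wrist_torque"]@R,"gap",s["finger_gap"],s["grasp_force"])
E
python3 st.py 2.05
```

```text
dr(tool) [-0.001  0.001 -0.001] | 0.0018597092757805433 
 dp if shift first [0.005 0.033 1.064] 
 dp if turn first [0.004 0.032 1.064] 
 clock 10.75 q [-0.933  0.423  0.244  1.926  0.628  0.629  0.354]
F tool [1.236 0.03  0.215] M [-0.157  0.498 -0.006] gap 0.014644501022707531 39.99427914619446
```

It has already dropped 4 mm past the shaft end with hardly any force, so it is engaging.

>>> move_arm --dp '[[0, 0, 0.3], [0, 0, 0.3], [0, 0, 0.2], [0, 0, 0.1], [0, 0, 0.1], [0, 0, 0]]' --dr '[[0, 0, 0], [0, 0, 0], [0, 0, 0], [0, 0, 0], [0, 0, 0], [0, 0, 0]]' --jaw '[1, 1, 1, 1, 1, 1]'

```text
clock: 11.35
ee_pos: [0.5844, 0.2843, 0.1276]
orientation: [-2.959, 0.495, -3.106]
wrist_force: [-25.3, -4.2, 29.6]
finger_gap: 0.0147
grasp_force: 40.0
```

```bash
python3 st.py 2.05
```

```text
dr(tool) [-0.001  0.001 -0.002] | 0.0021769604537477064 
 dp if shift first [0.009 0.028 0.214] 
 dp if turn first [0.009 0.028 0.214] 
 clock 11.35 q [-0.928  0.438  0.247  1.925  0.632  0.613  0.35 ]
F tool [  8.305 -10.156 -36.867] M [2.444 2.419 0.013] gap 0.014677237628217325 40.004332065582275
```

>>> move_arm --dp '[[0.03, -0.04, -0.1], [0, 0, 0], [0, 0, 0]]' --dr '[[0, 0, 0], [0, 0, 0], [0, 0, 0]]' --jaw '[1, 1, 1]'

```text
clock: 11.65
ee_pos: [0.5842, 0.2842, 0.1276]
orientation: [-2.959, 0.495, -3.106]
wrist_force: [-7.2, -0.5, 9.1]
finger_gap: 0.0149
grasp_force: 40.0
```

```bash
python3 st.py 2.05; python3 - <<'E'
from h import *
from bench import *
c=read_camera("side");w=read_camera("wrist");f=lambda im,x,y,a,b:cv2.resize(im[y:y+b,x:x+a],(400,400),interpolation=cv2.INTER_CUBIC)
cv2.imwrite("pics/s3.png",np.hstack([f(c["pixels"],270,110,70,70),f(w["pixels"],220,150,200,200)]))
E
```

```text
dr(tool) [-0.     0.002 -0.001] | 0.002005378752809602 
 dp if shift first [-0.009  0.039  0.221] 
 dp if turn first [-0.01   0.039  0.221] 
 clock 11.65 q [-0.928  0.438  0.247  1.926  0.633  0.612  0.35 ]
F tool [  2.033  -2.281 -11.213] M [0.367 0.977 0.042] gap 0.014876751433166155 39.99733865261078
```

View pics/s3.png

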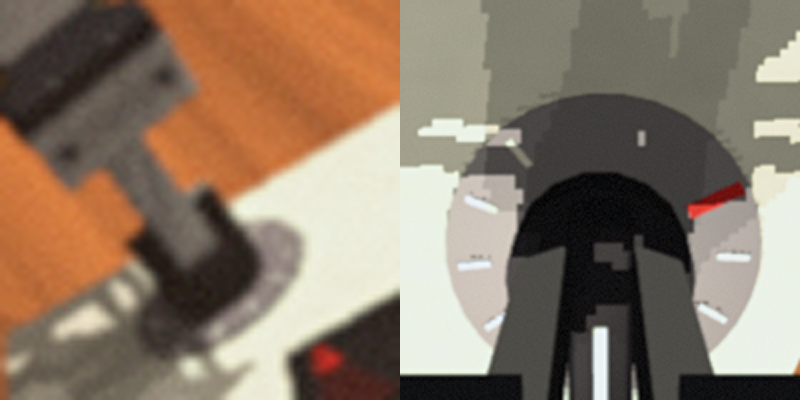

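The knob sits hard on the plate: its position stays the same at 11 N and 37 N. In the wrist view the skirt lies on the dial. Now I grip harder and turn it down, which is −tool z.

>>> move_arm --dp '[[0, 0, 0], [0, 0, 0], [0, 0, 0], [0, 0, 0], [0, 0, 0], [0, 0, 0], [0, 0, 0], [0, 0, 0]]' --dr '[[0, 0, 0], [0, 0, -0.05], [0, 0, -0.1], [0, 0, -0.1], [0, 0, -0.1], [0, 0, -0.1], [0, 0, -0.1], [0, 0, 0]]' --jaw '[1, 1, 1, 1, 1, 1, 1, 1]' --grip_force 60

```text
clock: 12.55
ee_pos: [0.5848, 0.2854, 0.1278]
orientation: [-2.723, 0.328, -2.528]
wrist_force: [0.9, 5.0, 2.4]
finger_gap: 0.0144
grasp_force: 60.0
```

```bash
python3 st.py 1.5
```

```text
dr(tool) [0.    0.003 0.003] | 0.004295202818207634 
 dp if shift first [ 0.087 -0.028  0.23 ] 
 dp if turn first [ 0.086 -0.028  0.23 ] 
 clock 12.55 q [-0.836  0.431  0.132  1.922  0.703  0.639  0.85 ]
F tool [-4.185  2.788 -2.418] M [-1.112 -0.756  0.153] gap 0.01436856457216167 60.014678835868835
```

The turning moment is about 0.15–0.2 N m, so the shaft is following. I'll carry on.

>>> move_arm --dp '[[-0.02, 0.01, 0.03], [0, 0, 0], [0, 0, 0], [0, 0, 0], [0, 0, 0], [0, 0, 0], [0, 0, 0], [0, 0, 0]]' --dr '[[0, 0, -0.1], [0, 0, -0.1], [0, 0, -0.1], [0, 0, -0.1], [0, 0, -0.1], [0, 0, -0.1], [0, 0, -0.1], [0, 0, 0]]' --jaw '[1, 1, 1, 1, 1, 1, 1, 1]'

```text
clock: 13.35
ee_pos: [0.5844, 0.286, 0.1274]
orientation: [-2.617, -0.001, -1.897]
wrist_force: [-4.4, 5.5, 6.2]
finger_gap: 0.0143
grasp_force: 60.0
```

```bash
python3 st.py 0.8
```

```text
dr(tool) [-0.001  0.003  0.003] | 0.004599932264638122 
 dp if shift first [ 0.133 -0.031  0.224] 
 dp if turn first [ 0.132 -0.031  0.224] 
 clock 13.35 q [-0.729  0.43  -0.001  1.918  0.776  0.673  1.495]
F tool [-3.768  2.036 -8.314] M [-1.307 -1.043  0.131] gap 0.01426226273617678 60.01552641391754
```

>>> move_arm --dp '[[0, 0, 0], [0, 0, 0], [0, 0, 0], [0, 0, 0], [0, 0, 0], [0, 0, 0], [0, 0, 0], [0, 0, 0]]' --dr '[[0, 0, -0.1], [0, 0, -0.1], [0, 0, -0.1], [0, 0, -0.1], [0, 0, -0.1], [0, 0, -0.1], [0, 0, -0.05], [0, 0, 0]]' --jaw '[1, 1, 1, 1, 1, 1, 1, 1]'

```text
clock: 14.15
ee_pos: [0.5838, 0.286, 0.1271]
orientation: [-2.711, -0.308, -1.317]
wrist_force: [-8.7, 5.9, 5.7]
finger_gap: 0.0144
grasp_force: 60.0
```

```bash
python3 st.py 0.0
```

```text
dr(tool) [-0.002  0.002 -0.148] | 0.1484148448354977 
 dp if shift first [ 0.155 -0.005  0.222] 
 dp if turn first [0.153 0.018 0.223] 
 clock 14.15 q [-0.638  0.432 -0.113  1.915  0.833  0.705  2.102]
F tool [-5.811  3.026 -9.984] M [-1.204 -1.861  0.227] gap 0.014385239205134556 60.021833181381226
```

>>> move_arm --dp '[[-0.02, 0.01, 0], [0, 0, 0], [0, 0, 0], [0, 0, 0], [0, 0, 0]]' --dr '[[0, 0, -0.05], [0, 0, -0.05], [0, 0, -0.05], [0, 0, 0], [0, 0, 0]]' --jaw '[1, 1, 1, 1, 1]'

```text
clock: 14.65
ee_pos: [0.5837, 0.286, 0.127]
orientation: [-2.759, -0.367, -1.173]
wrist_force: [-9.1, 5.5, 5.8]
finger_gap: 0.0146
grasp_force: 60.0
```

```bash
python3 st.py 0.0
```

```text
dr(tool) [-0.002  0.001 -0.   ] | 0.0025453527658454676 
 dp if shift first [0.162 0.001 0.221] 
 dp if turn first [0.161 0.001 0.221] 
 clock 14.65 q [-0.619  0.434 -0.137  1.915  0.846  0.712  2.241]
F tool [ -5.995   2.645 -10.206] M [-1.113 -1.81   0.14 ] gap 0.014647990831225293 60.02147197723389
```

Torque is still only the shaft's friction, with no stop yet. I'll creep on to feel for the stop.

>>> move_arm --dp '[[0, 0, 0], [0, 0, 0], [0, 0, 0], [0, 0, 0]]' --dr '[[0, 0, -0.03], [0, 0, -0.03], [0, 0, 0], [0, 0, 0]]' --jaw '[1, 1, 1, 1]'

```text
clock: 15.05
ee_pos: [0.5836, 0.286, 0.127]
orientation: [-2.781, -0.389, -1.113]
wrist_force: [-9.0, 5.5, 6.1]
finger_gap: 0.0148
grasp_force: 60.0
```

```bash
python3 st.py 0.0
```

```text
dr(tool) [-0.002  0.001  0.06 ] | 0.05969088752919073 
 dp if shift first [0.16  0.004 0.22 ] 
 dp if turn first [ 0.16  -0.006  0.22 ] 
 clock 15.05 q [-0.611  0.434 -0.147  1.914  0.85   0.715  2.298]
F tool [ -5.918   2.04  -10.437] M [-1.068 -1.844  0.144] gap 0.014799061944059083 60.02482295036316
```

>>> move_arm --dp '[[0, 0, 0], [0, 0, 0], [0, 0, 0], [0, 0, 0]]' --dr '[[0, 0, -0.03], [0, 0, -0.03], [0, 0, 0], [0, 0, 0]]' --jaw '[1, 1, 1, 1]'

```text
clock: 15.45
ee_pos: [0.5836, 0.286, 0.127]
orientation: [-2.805, -0.41, -1.051]
wrist_force: [-10.5, 4.1, 7.1]
finger_gap: 0.0146
grasp_force: 60.0
```

```bash
python3 st.py 0.0
```

```text
dr(tool) [-0.002  0.001  0.12 ] | 0.11971956962571918 
 dp if shift first [0.161 0.008 0.222] 
 dp if turn first [ 0.161 -0.012  0.222] 
 clock 15.45 q [-0.603  0.435 -0.157  1.914  0.855  0.718  2.354]
F tool [ -5.258   3.402 -11.768] M [-1.054 -1.905  0.128] gap 0.01462922643583383 60.023746490478516
```

>>> move_arm --dp '[[0, 0, 0], [0, 0, 0], [0, 0, 0], [0, 0, 0]]' --dr '[[0, 0, -0.03], [0, 0, -0.03], [0, 0, 0], [0, 0, 0]]' --jaw '[1, 1, 1, 1]'

```text
clock: 15.85
ee_pos: [0.5835, 0.2859, 0.1269]
orientation: [-2.83, -0.429, -0.989]
wrist_force: [-10.9, 4.6, 5.7]
finger_gap: 0.0146
grasp_force: 60.0
```

```bash
python3 st.py 0.0;python3 - <<'E'
from h import *
from bench import *
s=sense();w=read_camera("wrist");c=read_camera("top");f=lambda im,x,y,a,b:cv2.resize(im[y:y+b,x:x+a],(400,400),interpolation=cv2.INTER_CUBIC)
cv2.imwrite("pics/s4.png",np.hstack([f(c["pixels"],170,170,60,60),f(w["pixels"],220,150,200,200)]))
E
```

```text
dr(tool) [-0.002  0.001  0.18 ] | 0.1797008994262825 
 dp if shift first [0.16 0.01 0.22] 
 dp if turn first [ 0.159 -0.019  0.22 ] 
 clock 15.85 q [-0.595  0.435 -0.166  1.914  0.86   0.721  2.411]
F tool [ -6.604   3.437 -10.884] M [-1.04  -1.961  0.144] gap 0.014581381699739274 60.02416133880615
```

View pics/s4.png

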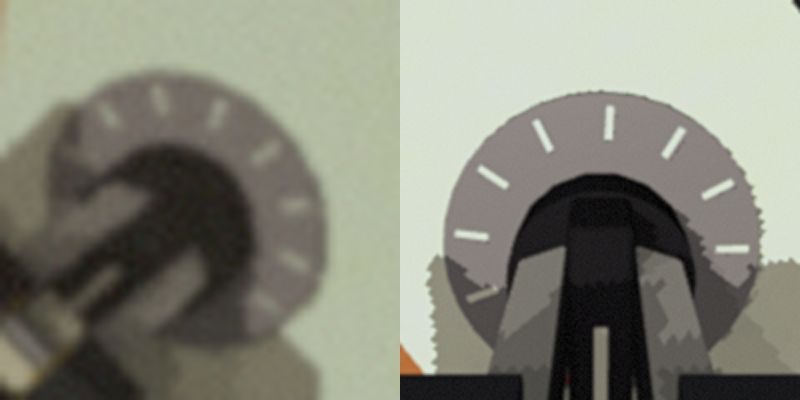

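The wrist view shows the knob about 0.2 rad past the mark, which matches the pose. The bore's play plus sideways slack lets the shaft lag by up to about 0.2 rad. I'll creep a bit further to feel the stop.

>>> move_arm --dp '[[0, 0, 0], [0, 0, 0], [0, 0, 0], [0, 0, 0]]' --dr '[[0, 0, -0.03], [0, 0, -0.03], [0, 0, 0], [0, 0, 0]]' --jaw '[1, 1, 1, 1]'

```text
clock: 16.35
ee_pos: [0.5835, 0.2859, 0.1269]
orientation: [-2.857, -0.446, -0.926]
wrist_force: [-11.4, 4.7, 6.9]
finger_gap: 0.015
grasp_force: 60.0
```

```bash
python3 st.py 0.0
```

```text
dr(tool) [-0.002  0.001  0.24 ] | 0.2397197875574707 
 dp if shift first [0.16  0.017 0.222] 
 dp if turn first [ 0.159 -0.022  0.222] 
 clock 16.35 q [-0.588  0.436 -0.176  1.914  0.864  0.723  2.468]
F tool [ -6.592   2.984 -12.113] M [-1.003 -2.064  0.197] gap 0.015032252754956382 60.02467453479767
```

>>> move_arm --dp '[[0, 0, 0], [0, 0, 0], [0, 0, 0], [0, 0, -2], [0, 0, -3], [0, 0, -3], [0, 0, -2], [0, 0, 0]]' --dr '[[0, 0, 0], [0, 0, 0], [0, 0, 0], [0, 0, 0], [0, 0, 0], [0, 0, 0], [0, 0, 0], [0, 0, 0]]' --jaw '[-0.4, -0.4, -0.4, -0.4, -0.4, -0.4, -0.4, -0.4]'

```text
clock: 17.15
ee_pos: [0.5369, 0.3021, 0.216]
orientation: [-2.854, -0.448, -0.928]
wrist_force: [-0.7, 0.2, 0.1]
finger_gap: 0.0657
grasp_force: 0.0
```

```bash
python3 st.py 0.0; python3 - <<'E'
from tgt import *
from bench import *
s=sense();w=read_camera("wrist");pickle.dump((s,w),open("pics/w5.pkl","wb"));T=toolT(s)
u,v=proj(w,C,T).astype(int);print(u,v,proj(w,C+.034*F[:3,0],T),"pred home top",proj(w,C+.044*n,T), "pred 13 high",proj(w,C+.057*n,T))
cv2.imwrite("pics/w5.png",cv2.resize(w["pixels"][v-70:v+70,u-70:u+70],(600,600),interpolation=cv2.INTER_CUBIC))
E
```

```text
dr(tool) [-0.005 -0.     0.238] | 0.23837850430458069 
 dp if shift first [-0.008  0.155 10.396] 
 dp if turn first [ 0.028  0.104 10.397] 
 clock 17.15 q [-0.607  0.278 -0.244  1.904  0.736  0.884  2.56 ]
F tool [-0.479  0.282 -0.428] M [-0.254 -0.52  -0.005] gap 0.06571510695324857 0.0
320 231 [310.81162197 269.64499428] pred home top [320.26883921 247.25755949] pred 13 high [320.22397928 252.85328312]
```

View pics/w5.png

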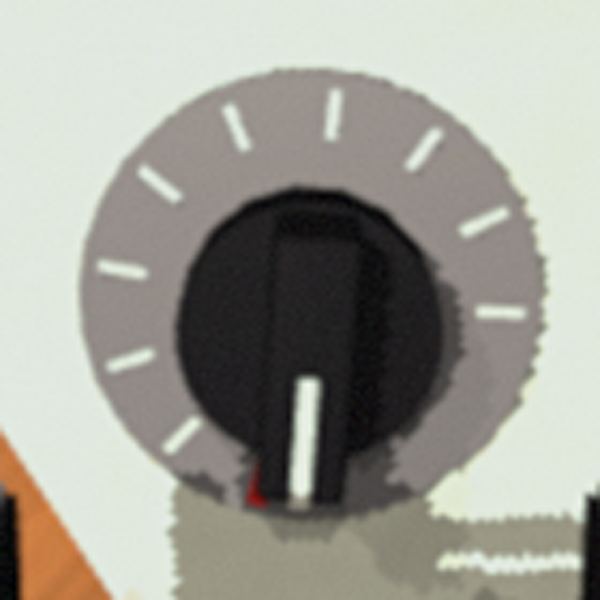

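The view shows the pointer tip at (299,505), about 0.16 rad past the red mark, of which only the left edge shows at (255,490). The skirt is down on the dial. The knob slipped 0.07 rad in the jaws, so the shaft reached its stop. Next I regrasp and turn the knob back within its play so the line sits on the mark.

```bash
cat > re.py <<'E'
from tgt import *
from bench import *
T=np.eye(4);T[:3,:3]=Ro.from_euler("xyz",[-2.857,-.446,-.926]).as_matrix()@Ro.from_rotvec([0,0,.07]).as_matrix();T[:3,3]=[.5835,.2859,.1269];T[:3,3]-=.0007*T[:3,2]
go(T);s=sense();print(s["wrist_force"]@toolT(s)[:3,:3])
s,w=pickle.load(open("pics/w5.pkl","rb"));A=toolT(s);q=np.linalg.inv(A)@np.r_[C,1];print("C in tool",q, proj(w,C,A))
E
mv re.py regr.py; python3 regr.py
```

```text
dr(tool) [-0.    -0.002  0.069] | 0.0690058386540171 
 dp if shift first [-0.193  0.035  9.939] 
 dp if turn first [-0.167  0.043  9.94 ] 
 clock 17.2 q [-0.606  0.281 -0.242  1.905  0.737  0.883  2.559]
[-0.251  0.154  0.753]
C in tool [-0.     0.002  0.125  1.   ] [320.394 231.626]
```

>>> move_arm --dp '[[-0.1, 0.02, 2.5], [-0.07, 0.02, 3], [0, 0, 2.5], [0, 0, 1.5], [0, 0, 0.4], [0, 0, 0], [0, 0, 0]]' --dr '[[0, 0, 0.035], [0, 0, 0.035], [0, 0, 0], [0, 0, 0], [0, 0, 0], [0, 0, 0], [0, 0, 0]]' --jaw '[-0.4, -0.4, -0.4, -0.4, -0.4, -0.4, -0.4]'

```text
clock: 17.9
ee_pos: [0.5826, 0.286, 0.1278]
orientation: [-2.826, -0.427, -1.001]
wrist_force: [0.9, 0.4, 0.2]
finger_gap: 0.0658
grasp_force: 0.0
```

```bash
python3 regr.py
```

```text
dr(tool) [ 0.    -0.002 -0.001] | 0.002195521382878888 
 dp if shift first [ 0.014 -0.03   0.052] 
 dp if turn first [ 0.014 -0.03   0.052] 
 clock 17.9 q [-0.596  0.434 -0.169  1.915  0.862  0.724  2.397]
[ 0.208 -0.94   0.131]
C in tool [-0.     0.002  0.125  1.   ] [320.394 231.626]
```

>>> move_arm --dp '[[0, 0, 0], [0, 0, 0], [0, 0, 0], [0, 0, 0], [0, 0, 0], [0, 0, 0], [0, 0, 0]]' --dr '[[0, 0, 0], [0, 0, 0], [0, 0, 0], [0, 0, 0], [0, 0, -0.03], [0, 0, -0.03], [0, 0, 0]]' --jaw '[1, 1, 1, 1, 1, 1, 1]' --grip_force 60

```text
clock: 18.6
ee_pos: [0.5829, 0.286, 0.1273]
orientation: [-2.853, -0.445, -0.936]
wrist_force: [0.1, -0.2, -1.4]
finger_gap: 0.0147
grasp_force: 59.5
```

```bash
python3 st.py 0.0
```

```text
dr(tool) [-0.002 -0.001  0.231] | 0.23072147311483338 
 dp if shift first [ 0.181 -0.014  0.284] 
 dp if turn first [ 0.173 -0.056  0.284] 
 clock 18.6 q [-0.587  0.435 -0.178  1.915  0.867  0.726  2.455]
F tool [-0.388  0.45   1.308] M [-0.404 -0.616  0.112] gap 0.01473555579828177 59.47794556617737
```

>>> move_arm --dp '[[0, 0, 0], [0, 0, 0], [0, 0, 0], [0, 0, 0]]' --dr '[[0, 0, -0.03], [0, 0, -0.03], [0, 0, -0.03], [0, 0, 0]]' --jaw '[1, 1, 1, 1]'

```text
clock: 19.0
ee_pos: [0.5827, 0.2858, 0.1272]
orientation: [-2.896, -0.469, -0.839]
wrist_force: [0.6, 3.0, 2.5]
finger_gap: 0.0146
grasp_force: 59.4
```

```bash
python3 st.py 0.0; python3 - <<'E'
from h import *
from bench import *
w=read_camera("wrist");g=cv2.cvtColor(w["pixels"],cv2.COLOR_BGR2GRAY)
# white pointer line on the black bar: per-row bright centroid near the middle
for y in range(300,345,4):
    r=g[y,300:342].astype(int);k=np.where(r>110)[0];print(y,k.min()+300 if len(k) else None,k.max()+300 if len(k) else None,r.max())
E
```

```text
dr(tool) [-0.002 -0.001  0.321] | 0.3206142172617964 
 dp if shift first [ 0.185 -0.022  0.281] 
 dp if turn first [ 0.169 -0.079  0.281] 
 clock 19.0 q [-0.576  0.436 -0.193  1.914  0.874  0.731  2.541]
F tool [-0.497 -3.142 -2.304] M [ 0.623 -0.742  0.167] gap 0.01464165308217039 59.421181082725525
300 None None 105
304 None None 86
308 None None 59
312 None None 66
316 317 322 142
320 317 322 144
324 317 322 130
328 317 322 129
332 317 322 127
336 317 321 128
340 317 321 127
344 317 321 128
```

The knob is rigid in the jaws, with the line straight at columns 317–322. I'll turn it back and watch the moment, to find where the shaft's slack lies.

>>> move_arm --dp '[[0, 0, 0], [0, 0, 0], [0, 0, 0]]' --dr '[[0, 0, 0.06], [0, 0, 0.06], [0, 0, 0]]' --jaw '[1, 1, 1]'

```text
clock: 19.35
ee_pos: [0.5827, 0.2855, 0.1272]
orientation: [-2.839, -0.436, -0.971]
wrist_force: [1.6, 1.9, 1.4]
finger_gap: 0.0148
grasp_force: 59.5
```

```bash
python3 st.py 0.0
```

```text
dr(tool) [-0.001 -0.001  0.198] | 0.19752903775589634 
 dp if shift first [ 0.162 -0.062  0.273] 
 dp if turn first [ 0.147 -0.093  0.273] 
 clock 19.35 q [-0.592  0.435 -0.173  1.915  0.865  0.725  2.424]
F tool [-0.051 -2.755 -0.821] M [ 0.472 -0.517  0.034] gap 0.014816820945467747 59.495848417282104
```

>>> move_arm --dp '[[0, 0, 0], [0, 0, 0], [0, 0, 0]]' --dr '[[0, 0, 0.06], [0, 0, 0.06], [0, 0, 0]]' --jaw '[1, 1, 1]'

```text
clock: 19.65
ee_pos: [0.5827, 0.2852, 0.1272]
orientation: [-2.789, -0.398, -1.094]
wrist_force: [0.1, 0.0, 3.9]
finger_gap: 0.0143
grasp_force: 59.5
```

```bash
python3 st.py 0.0
```

```text
dr(tool) [-0.001 -0.002  0.079] | 0.07917809690725426 
 dp if shift first [ 0.126 -0.101  0.27 ] 
 dp if turn first [ 0.118 -0.111  0.269] 
 clock 19.65 q [-0.607  0.434 -0.154  1.916  0.856  0.72   2.312]
F tool [ 1.509 -1.297 -3.328] M [-0.051 -0.225  0.119] gap 0.014314914271286025 59.496105909347534
```

>>> move_arm --dp '[[0, 0, 0], [0, 0, 0], [0, 0, 0]]' --dr '[[0, 0, 0.04], [0, 0, 0.04], [0, 0, 0]]' --jaw '[1, 1, 1]'

```text
clock: 19.95
ee_pos: [0.5827, 0.2853, 0.1272]
orientation: [-2.76, -0.37, -1.173]
wrist_force: [-0.4, 1.0, 4.8]
finger_gap: 0.0145
grasp_force: 59.5
```

```bash
python3 st.py 0.0; python3 -c "
from bench import *
print(sense()['joint_torque'])"
```

```text
dr(tool) [-0.001 -0.001  0.001] | 0.0019011666830234236 
 dp if shift first [ 0.125 -0.105  0.27 ] 
 dp if turn first [ 0.126 -0.106  0.27 ] 
 clock 19.95 q [-0.617  0.433 -0.141  1.916  0.849  0.716  2.238]
F tool [ 0.767 -1.879 -4.522] M [-0.012 -0.104  0.001] gap 0.01447023798579104 59.51235473155975
[ 2.01398064e-02 -7.60568190e+01 -6.76524919e-01 -3.29295623e+01
  9.39012878e-01  3.10185123e-01 -1.14026114e+00]
```

>>> move_arm --dp '[[0, 0, 0], [0, 0, 0], [0, 0, 0]]' --dr '[[0, 0, 0.08], [0, 0, 0.08], [0, 0, 0]]' --jaw '[1, 1, 1]'

```text
clock: 20.25
ee_pos: [0.5827, 0.2854, 0.1272]
orientation: [-2.708, -0.306, -1.33]
wrist_force: [0.3, 0.9, 4.3]
finger_gap: 0.0147
grasp_force: 59.5
```

```bash
python3 st.py 0.0; python3 -c "
from bench import *
print(sense()['joint_torque'])"
```

```text
dr(tool) [-0.001 -0.001 -0.161] | 0.1606920749256419 
 dp if shift first [ 0.119 -0.12   0.271] 
 dp if turn first [ 0.137 -0.1    0.271] 
 clock 20.25 q [-0.639  0.432 -0.115  1.917  0.836  0.708  2.085]
F tool [ 0.505 -2.314 -3.699] M [ 0.154 -0.163  0.062] gap 0.014650799009050355 59.49291408061981
[ -0.17910069 -76.2554884   -0.07823931 -32.70388842   0.81046723
   0.42006028  -2.03798823]
```

The slack spans about ±0.2 rad around zero: contact below −0.2, free up to +0.16. So the shaft sits at its stop and the knob can be centred on the mark.

>>> move_arm --dp '[[0, 0, 0], [0, 0, 0], [0, 0, 0.05], [0, 0, 0], [0, 0, 0]]' --dr '[[0, 0, -0.08], [0, 0, -0.08], [0, 0, 0], [0, 0, 0], [0, 0, 0]]' --jaw '[1, 1, 1, 1, 1]'

```text
clock: 20.75
ee_pos: [0.5828, 0.2854, 0.1271]
orientation: [-2.76, -0.371, -1.171]
wrist_force: [-7.1, -0.5, 13.7]
finger_gap: 0.0143
grasp_force: 59.6
```

```bash
python3 st.py 0.0
```

```text
dr(tool) [-0.001 -0.001  0.003] | 0.0032332493806031294 
 dp if shift first [ 0.131 -0.099  0.265] 
 dp if turn first [ 0.131 -0.1    0.265] 
 clock 20.75 q [-0.617  0.433 -0.142  1.916  0.85   0.716  2.239]
F tool [  2.758   1.201 -15.153] M [-0.814  0.326 -0.169] gap 0.014330650174362594 59.617828130722046
```

>>> move_arm --dp '[[0, 0, 0], [0, 0, 0], [0, 0, 0], [0, 0, -2], [0, 0, -3], [0, 0, -3], [0, 0, -2], [0, 0, 0]]' --dr '[[0, 0, 0], [0, 0, 0], [0, 0, 0], [0, 0, 0], [0, 0, 0], [0, 0, 0], [0, 0, 0], [0, 0, 0]]' --jaw '[-0.4, -0.4, -0.4, -0.4, -0.4, -0.4, -0.4, -0.4]'

```text
clock: 21.55
ee_pos: [0.5353, 0.3031, 0.2154]
orientation: [-2.756, -0.368, -1.173]
wrist_force: [-0.6, -0.4, -0.0]
finger_gap: 0.0659
grasp_force: 0.0
```

```bash
python3 st.py 0.0; cat > look.py <<'E'
from tgt import *
from bench import *
s=sense();w=read_camera("wrist");pickle.dump((s,w),open("pics/w6.pkl","wb"));T=toolT(s)
# white line on the bar top: rectify the plane at 44 mm and fit the bright pixels on the black bar
im=w["pixels"];g=cv2.cvtColor(im,cv2.COLOR_BGR2GRAY)
N=161;a=np.linspace(-.04,.04,N);gx,gy=np.meshgrid(a,a)
uv=np.array([proj(w,C+.044*n+F[:3,0]*p+F[:3,1]*q,T) for p,q in zip(gx.ravel(),gy.ravel())],np.float32)
I=cv2.remap(g,uv[:,0].reshape(N,N),uv[:,1].reshape(N,N),cv2.INTER_LINEAR)
m=(I>120)&(gx>.003)&(gx<.019)&(abs(gy)<.006);x,y=gx[m],gy[m];k=np.polyfit(x,y,1);print("line slope (rad ccw of mark)",k,m.sum())
cv2.imwrite("pics/w6.png",cv2.resize(np.flipud(I),(600,600)))
E
python3 look.py
```

```text
dr(tool) [-0.004  0.    -0.001] | 0.004291056266536552 
 dp if shift first [ 0.199  0.043 10.443] 
 dp if turn first [ 0.197 -0.002 10.444] 
 clock 21.55 q [-0.64   0.276 -0.209  1.907  0.725  0.879  2.325]
F tool [ 0.066  0.682 -0.208] M [-0.335 -0.437  0.032] gap 0.06588866824023547 0.0
line slope (rad ccw of mark) [-0.04129035  0.00196956] 223
```

>>> move_arm --dp '[[0, 0, -1], [0, 0, 0], [0, 0, 0], [0, 0, 0], [0, 0, 0], [0, 0, 0], [0, 0, 0], [0, 0, 0]]' --dr '[[0, 0, 0.14], [0, 0, 0.14], [0, 0, 0.14], [0, 0, 0.14], [0, 0, 0.14], [0, 0, 0.14], [0, 0, 0.14], [0, 0, 0.14]]' --jaw '[-0.4, -0.4, -0.4, -0.4, -0.4, -0.4, -0.4, -0.4]'

```text
clock: 22.4
ee_pos: [0.531, 0.3026, 0.2203]
orientation: [-2.639, 0.157, -2.187]
wrist_force: [-0.3, 0.3, 0.4]
finger_gap: 0.0658
grasp_force: 0.0
```

>>> move_arm --dp '[[0, 0, 0], [0, 0, 0], [0, 0, 0], [0, 0, 0], [0, 0, 0], [0, 0, 0], [0, 0, 0], [0, 0, 0]]' --dr '[[0, 0, 0.14], [0, 0, 0.14], [0, 0, 0.14], [0, 0, 0.14], [0, 0, 0.14], [0, 0, 0.14], [0, 0, 0], [0, 0, 0]]' --jaw '[-0.4, -0.4, -0.4, -0.4, -0.4, -0.4, -0.4, -0.4]'

```text
clock: 23.2
ee_pos: [0.5309, 0.303, 0.2209]
orientation: [-2.909, 0.475, -3.001]
wrist_force: [0.1, -0.4, -0.1]
finger_gap: 0.0658
grasp_force: 0.0
```

```bash
python3 look.py; python3 - <<'E'
from tgt import *
s,w=pickle.load(open("pics/w6.pkl","rb"));T=toolT(s);im=w["pixels"]
print(s["joint_positions"][6],proj(w,C,T),proj(w,C+.034*F[:3,0],T))
def rect(h,N=300,R=.05):
    a=np.linspace(-R,R,N);gx,gy=np.meshgrid(a,-a)
    uv=np.array([proj(w,C+h*n+F[:3,0]*p+F[:3,1]*q,T) for p,q in zip(gx.ravel(),gy.ravel())],np.float32)
    return cv2.remap(im,uv[:,0].reshape(N,N),uv[:,1].reshape(N,N),cv2.INTER_CUBIC)
u,v=proj(w,C,T).astype(int)
cv2.imwrite("pics/fin.png",np.hstack([cv2.resize(rect(0),(400,400)),cv2.resize(rect(.044),(400,400))]))
E
```

```text
line slope (rad ccw of mark) [-0.00962082  0.00061065] 281
0.4284276863137377 [321.70023539 229.37516974] [359.81240867 214.44726608]
```

View pics/fin.png

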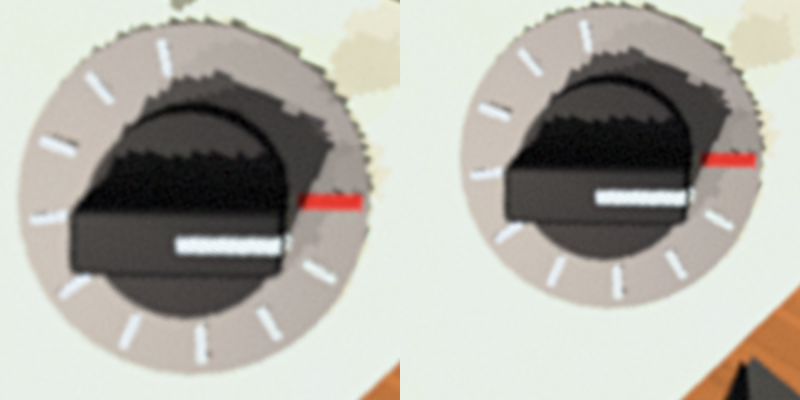

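The rectified view shows the white line parallel to the red mark within about 0.03 rad. The bar top is at the height expected when the knob is home, and the gripper is clear, so I'm handing in.

```bash
python3 -c "
from bench import *
print(ctrl.finish_job())"
```

```text
the job is handed in; nothing more can be done
None
```

The knob is back on its shaft and home against the dial, with its white line within about 0.03 rad of the red zero mark and the gripper clear; I inferred that the shaft is at its stop from slack in the turning rather than feeling a hard stop, and handed in at about 23 s.

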